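# Hook the return spring onto its anchor post with the spring puller

### The job

Take the spring puller (the square-handled tool) out of the tool rack, put its tip down into the pull eye of the unhooked return spring on the test rig, stretch the spring with it and hook the spring's end onto its anchor post. Then put the puller back upright in the rack hole it came from.

Things in the scene. Friction and masses are not known exactly. Their poses are not given: they have to be found in the camera images.
- puller: The only square-handled tool in the 3-hole rack, upright; its neighbours 85 mm away are round-handled, no taller. Origin: its tip; z up, x and y square to the handle. Above the tip: 8 mm shank (tapered tip) to 70 mm, 34 mm collar to 76, 24 x 24 mm handle to 136. 120 g. Collar rests on the rack's top, 85 mm over the bench; its 22 mm hole is where it starts and ends, at the same height.
- pull_eye (a point): Centre of the loose spring's end eye: flat level ring of 5 mm wire, 22 mm wide inside, 45 mm over the bench (rig plate below: top at 20 mm). y points outward along the spring (the pull), z up. Inboard of the eye is an open hook, mouth to +x; hooked, the post's axis is 21 mm inboard of this point. Mouth: 34 to 70 mm inboard; bend 22 mm wide inside. Starts aside of the post, on its -x side.
- anchor_post (a point): Axis of the loose spring's anchor post, 45 mm over the bench: 10 mm steel pin, 16 mm head with top at 66 mm. z up, y along the hooked spring, outward. The spring swings level, about a fixed upright pivot 148 mm from this point along -y, and stays where swung; it cannot be lifted. The like post 90 mm to +x already holds another spring: leave it. The rig is tall (150 mm) only 210 mm behind (-y).
- spring (a joint): Stretch of the loose spring, m: 0 at rest (eye centre 147 mm from the pivot), 0.022 hooked, 0.075 at most. Pull 1.5 N + 90 N/m (6 N at 0.05). 43 to 65 mm lets the lip pass outside the post: at that stretch swing the eye (0.28 to 0.42 rad) into line with pivot and post, let the spring draw back until the bend meets the post, then lift the tip out. The tip bears on the eye's outer side.
There are look-alikes about, which are no part of the job. What is shaped like the puller but red is not meant.

How it is judged (in metres and radians):
On the way:
1. the puller's tip is in the pull eye and has stretched the spring by more than 35 mm (value of joint spring above 0.035 m and distance between puller and pull_eye below 0.035 m and horizontal distance between puller and pull_eye below 0.016 m), for 0.1 s.
At the end, for the whole second after the job is handed in: The spring stays stretched by 14 to 30 mm with its eye 10 to 30 mm beyond the anchor post's axis and within 15 mm of its line, that is, hooked on the post; the puller is at rest, upright within 10 degrees, within 18 mm of where it hung at the start, in its rack hole (value of joint spring between 0.014 and 0.03 m and y of pull_eye in the frame of anchor_post between 0.01 and 0.03 m and x of pull_eye in the frame of anchor_post between -0.015 and 0.015 m and distance of puller from where it was at the start of the episode below 0.018 m and angle between puller's own z axis and vertical below 0.175 rad and linear speed of puller below 0.02 m/s); the robot touches nothing.
It also fails if it takes over 54 s, if anything falls off the work surface, if the arm or the gripper's body presses on something with over 40 N, if the wrist force passes 120 N, or if a joint passes its speed limit or range.

### The arm

A 6-joint arm with a two-finger parallel gripper is mounted at the origin on the work surface. World frame = base frame: x ahead of the robot, y to its left, z up, the work surface at z = 0. Lengths are in mm, angles in rad, forces in N, time in s.
With the tool pointing down it reaches from about 275 to 1000 mm from the base axis. Payload 8.4 kg.
Tool frame: the origin (TCP) lies on the mounting face of the last link; the fingertips stand 173 mm ahead of it and the grasp point (between the pads) lies 155 mm ahead of it; z points along the fingers, y is the direction in which the jaws open and shut (so a half turn about z gives the same grasp; the last joint's range is limited). The gripper opens to 85 mm and grips with 20 to 120 N. Pads are 22 mm wide; open, the fingers measure 114 mm over their backs; the gripper's body (76 mm by 85 mm) begins 54 mm behind the grasp point. The pads swing forward as they close: fully open they stand 13 mm farther back than shut.
Start: joints at [1.135, 0.353, 1.633, -0, 1.155, -0.002], TCP at [262.701, 567.114, 404.681] pointing down, gripper open.
Joint ranges: [-2.63, 2.63], [-0.92, 2.1], [0.06, 2.66], [-1.3, 4.44], [0, 2.69], [-3.02, 3.02]. Speed limits (rad/s): [2.22, 2.22, 2.79, 3.14, 3.14, 3.14].

### API

Orientations are given as [roll, pitch, yaw] about the fixed x, y, z axes, in that order (R = Rz(yaw) Ry(pitch) Rx(roll)).
In Python, from rig import readout, imaging, ticket gives the robot as it stands.
- The arm moves only by the tool step_arm, never from a script. Its argument "deltas" is a list of rows, each an object with "translation": the shift along the tool's x, y, z in cm, a list of three; "rot": the turn, a rotation vector about the tool's x, y, z in rad, a list of three. In form: [{"translation": [x, y, z], "rot": [rx, ry, rz]}, ...]. A call has 1 to 8 rows; each row is the pose to reach, as a shift and turn from the pose commanded when the call began, along the tool's axes at that moment; what a row does not reach only later rows make up. A row lasts 1/8 s, in which the tool goes at most 62.5 mm and 10.7 degrees, less where a joint would pass 70% of its speed; a pose out of reach is approached as far as the arm can. A call with a gripper value outside its range is refused whole. "grip" is the closure in counts, from 0 (fully open) to 255 (shut), set as the call begins (left out, the last holds). The fingers move at their own pace and stop on an object; "squeeze" is the grip in N (left out, the last holds). Time passes only in rows, so rows that repeat a pose let the fingers close. It gives the time, the measured TCP pose, the force and the opening at its end, in the units of the state.
- readout.sense(): the state, without advancing time (a new reading comes with each control period).
- imaging.grab_frame(name): name is "scene" or "top"; returns a dict with "image" (384x512x3 uint8, red, green, blue), "camera_matrix" (3x3 intrinsics, pixels), "k1" (the pictures are not rectified: a ray, as slopes to the right and down, at radius r is drawn at 1 + k1 r^2 times it, then the intrinsics apply), "world_to_cam" (4x4, takes a point from world to camera coordinates). Camera axes: x right, y up, looking along -z (the intrinsics and any distortion apply to the point x, -y, -z); pixel columns grow to the right and rows downward; lengths in mm; the calibration is good to about 2 mm. A picture is of the moment at which its call begins. There is no depth.
- ticket.sign_off(): hands the job in, once; it reports no verdict.
The state is a dict: "clock": time; "qpos": joint angles; "qvel": joint speeds; "joint_efforts": joint torques, N m; "eef_pos": TCP position; "tcp_rot": TCP orientation; "contact_force": force on the tool from outside, world axes, zero at the start; "wrist_torque": the same for the moment, N m; "opening": opening from 0.0 (shut) to 1.0 (fully open).
Only numpy, scipy, OpenCV 4.12 (cv2) and the standard library are available. Lean on these libraries where they do the work, as an engineer would, in place of code of your own. Each camera call takes 0.05 s, during which the arm holds its last target.

## Working session

There is one attempt and no reset: what is moved stays moved. The work goes in short steps, Python scripts to look and compute and a tool call to move; the robot and the scene stay as the last step left them, time stands still between calls to the robot, and variables do not carry over. Pictures are saved under pics/ and viewed, and the job is handed in when it is done.

Besides the shell and the picture viewer there is one more tool, called by a JSON object that holds its "api" and its "payload". step_arm: Moves the arm, as the interface text tells. Its arguments: {"type":"object","properties":{"deltas":{"type":"array","items":{"type":"object","properties":{"translation":{"type":"array","items":{"type":"number"}},"rot":{"type":"array","items":{"type":"number"}}}}},"grip":{"type":"number"},"squeeze":{"type":"number"}},"required":["deltas"]}

```bash
mkdir -p pics; ls
cat > h.py <<'E'
import numpy as np, cv2
from rig import readout, imaging, ticket
def grab(n,f=None):
    d=imaging.grab_frame(n)
    if f: cv2.imwrite('pics/'+f,cv2.cvtColor(d['image'],cv2.COLOR_RGB2BGR))
    return d
def ray(d,u,v):
    K=np.array(d['camera_matrix']);k=d['k1'];T=np.array(d['world_to_cam'])
    p=cv2.undistortPoints(np.array([[[u,v]]],float),K,np.array([k,0,0,0.]))[0,0]
    R=T[:3,:3];o=-R.T@T[:3,3]
    w=R.T@np.array([p[0],-p[1],-1.]);return o,w
def onz(d,u,v,z):
    o,w=ray(d,u,v);return o+w*(z-o[2])/w[2]
def proj(d,P):
    K=np.array(d['camera_matrix']);k=d['k1'];T=np.array(d['world_to_cam'])
    c=T[:3,:3]@np.array(P,float)+T[:3,3]
    x,y=c[0]/-c[2],-c[1]/-c[2];s=1+k*(x*x+y*y)
    return K[0,0]*x*s+K[0,2],K[1,1]*y*s+K[1,2]
E
python3 - <<'E'
from h import *
for n in('scene','top'):
    d=grab(n,n+'0.png');print(d['camera_matrix'],d['k1'],np.round(ray(d,256,192),3))
print(readout.sense())
E
```

```text
pics
[[401.07982884   0.         254.46593   ]
 [  0.         401.07982884 187.94817646]
 [  0.           0.           1.        ]] -0.0032409622337314556 [[ 1.098734e+03  3.404000e+01  9.573440e+02]
 [-5.160000e-01  7.000000e-02 -8.540000e-01]]
[[450.48088269   0.         250.45992503]
 [  0.         450.48088269 182.9112277 ]
 [  0.           0.           1.        ]] -0.16215172629894156 [[ 3.634750e+02  1.045280e+02  1.128529e+03]
 [ 1.360000e-01 -8.000000e-03 -9.910000e-01]]
{'clock': 0.1, 'qpos': array([ 1.13461071e+00,  3.53591262e-01,  1.63406253e+00,  5.45937897e-06,
        1.15517987e+00, -2.43762225e-03]), 'qvel': array([-3.67647907e-04, -2.24963908e-03, -1.89764548e-03, -1.68594954e-03,
        5.49897916e-05, -1.18365050e-03]), 'joint_efforts': array([-6.51709015e-04, -6.06358123e+01, -3.42817140e+01, -2.08462611e-04,
        4.11581612e-03, -2.79147662e-05]), 'eef_pos': array([262.60444165, 566.92522494, 404.02769978]), 'tcp_rot': array([-3.14035165e+00, -8.01697987e-06,  2.70784245e+00]), 'contact_force': array([0.14873404, 0.1425869 , 0.31767543]), 'wrist_torque': array([ 0.00553859, -0.03097574,  0.06717733]), 'opening': 0.9955266062970283}
```

View pics/scene0.png

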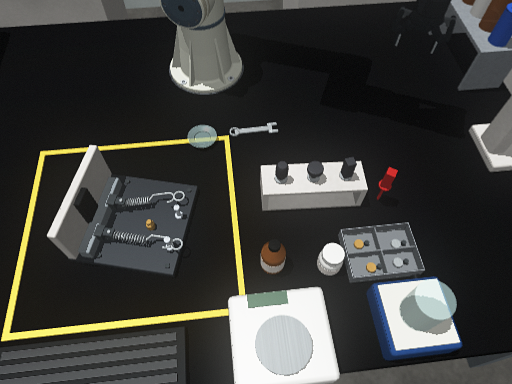

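View pics/top0.png

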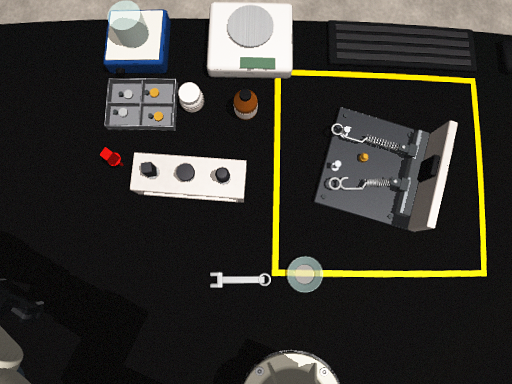

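The scene shows the rig at left and the rack in the middle. In the top view the rack handles are near (148,169), (185,172) and (222,174), and the rig's eyes near (337,129) and (335,184). I'll zoom in.

Run:
```python
from h import *
a=cv2.imread('pics/top0.png');s=cv2.imread('pics/scene0.png')
cv2.imwrite('pics/z1.png',cv2.resize(a[140:210,120:255],None,fx=5.9,fy=5.9,interpolation=cv2.INTER_CUBIC))
cv2.imwrite('pics/z2.png',cv2.resize(a[100:235,310:465],None,fx=4.4,fy=4.4,interpolation=cv2.INTER_CUBIC))
cv2.imwrite('pics/z3.png',cv2.resize(s[170:280,70:210],None,fx=5.4,fy=5.4,interpolation=cv2.INTER_CUBIC))
cv2.imwrite('pics/z4.png',cv2.resize(s[145:215,250:380],None,fx=6,fy=6,interpolation=cv2.INTER_CUBIC))
```

```text
(no output)
```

View pics/z1.png

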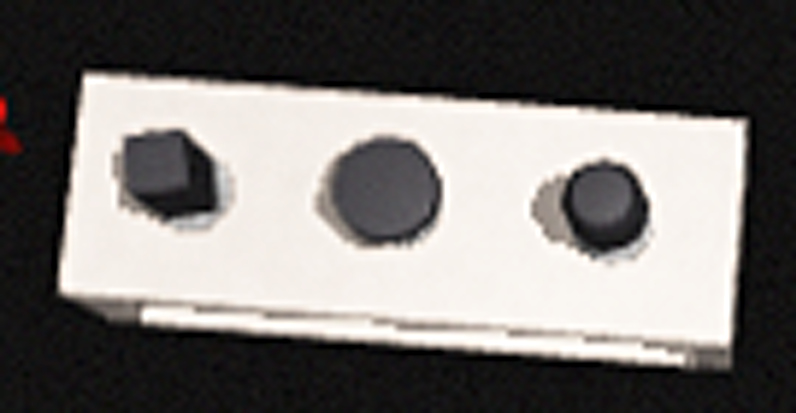

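View pics/z2.png

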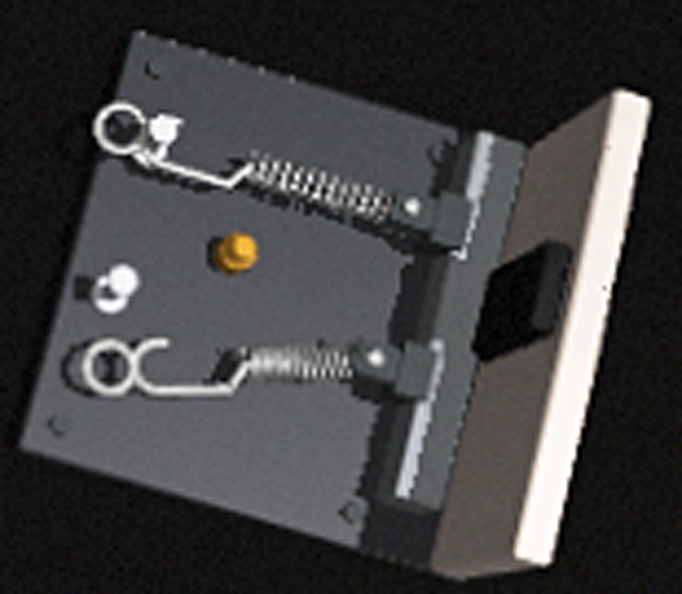

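View pics/z3.png

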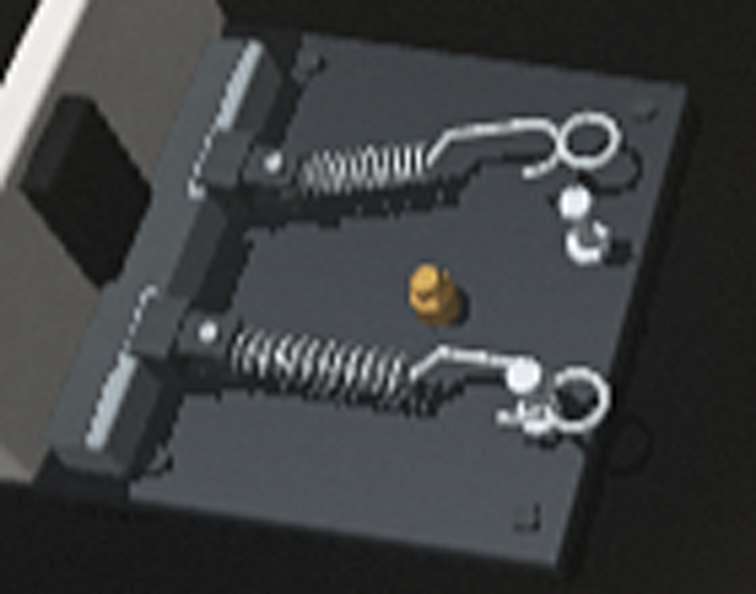

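View pics/z4.png

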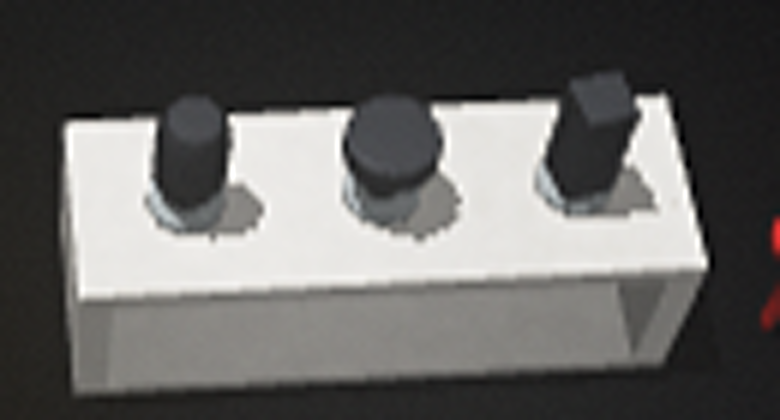

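```bash
cat > m.py <<'E'
from h import *
t=grab('top');s=grab('scene')
def z(o,k,u,v): return ((u+.5)/k-.5+o[0],(v+.5)/k-.5+o[1])
T1=lambda u,v:z((120,140),5.9,u,v)
T2=lambda u,v:z((310,100),4.4,u,v)
S3=lambda u,v:z((70,170),5.4,u,v)
S4=lambda u,v:z((250,145),6,u,v)
def tri(a,b):
    o1,w1=ray(t,*a);o2,w2=ray(s,*b)
    A=np.stack([w1,-w2],1);x=np.linalg.lstsq(A,o2-o1,rcond=None)[0]
    p,q=o1+w1*x[0],o2+w2*x[1];return np.round((p+q)/2,1),round(np.linalg.norm(p-q),1)
E
python3 - <<'E'
from m import *
r=lambda x:np.round(x,1)
print('handle',r(onz(t,*T1(158,163),151)),r(onz(s,*S4(604,96),151)),tri(T1(158,163),S4(604,96)))
for c in[(130,135),(183,130),(195,180),(133,191)]:print(' c',r(onz(t,*T1(*c),151)))
for c in[(572,80),(625,72),(637,105),(583,122)]:print(' cs',r(onz(s,*S4(*c),151)))
print('rack top',[r(onz(t,*T1(*c),85)) for c in[(85,72),(748,118),(732,347),(60,294)]])
print('rack sc',[r(onz(s,*S4(*c),85)) for c in[(65,120),(667,95),(706,268),(78,298)]])
print('round R',r(onz(t,*T1(603,192),151)),tri(T1(603,192),S4(193,117)))
print('eye',r(onz(t,*T2(108,367),45)),r(onz(s,*S3(588,139),45)),tri(T2(108,367),S3(588,139)))
print('post',r(onz(t,*T2(122,278),66)),r(onz(s,*S3(574,202),66)),tri(T2(122,278),S3(574,202)))
print('eye2',r(onz(t,*T2(120,130),45)),r(onz(s,*S3(578,400),45)))
print('post2',r(onz(t,*T2(164,128),66)),r(onz(s,*S3(523,376),66)))
print('piv',tri(T2(376,357),S3(274,161)),tri(T2(412,205),S3(207,331)))
print('nadir',proj(t,[363,104,0]))
E
```

```text
handle [548.1 342.1 151. ] [547.2 343.3 151. ] (array([548. , 342.3, 152.2]), np.float64(0.9))
 c [558.7 353.6 151. ]
 c [561.  333.3 151. ]
 c [541.9 327.5 151. ]
 c [537.2 351.1 151. ]
 cs [537.7 332.  151. ]
 cs [536.1 354.9 151. ]
 cs [553.1 355.7 151. ]
 cs [559.1 331.5 151. ]
rack top [array([597.7, 390.8,  85. ]), array([583.9, 120.5,  85. ]), array([491.3, 124.7,  85. ]), array([506.3, 395.1,  85. ])]
rack sc [array([488.7, 127.3,  85. ]), array([504.6, 396.8,  85. ]), array([595.4, 390.3,  85. ]), array([580.7, 121.5,  85. ])]
round R [540.5 173.1 151. ] (array([540.2, 172.7, 152.6]), np.float64(0.6))
eye [538.8 -95.1  45. ] [535.7 -96.1  45. ] (array([538.2, -94.9,  48.9]), np.float64(1.1))
post [585.2 -99.4  66. ] [ 582.6 -100.1   66. ] (array([584.5, -99.2,  69.2]), np.float64(0.9))
eye2 [ 675.5 -103.4   45. ] [ 674.5 -102.8   45. ]
post2 [ 671.4 -124.3   66. ] [ 669.8 -123.9   66. ]
piv (array([ 544.3, -241.5,   65.9]), np.float64(0.3)) (array([ 631.4, -265.9,   65.8]), np.float64(0.6))
nadir (np.float64(251.27398963130153), np.float64(253.97578635773226))
```

```bash
cat >> h.py <<'E'
from scipy.spatial.transform import Rotation as Ro
def delta(xyz,jaw):
    s=readout.sense();R=Ro.from_euler('xyz',s['tcp_rot'])
    # jaw axis may be flipped by pi: choose nearest
    best=None
    for k in(0,np.pi):
        G=Ro.from_euler('xyz',[np.pi,0,jaw+k+np.pi/2]);rv=(R.inv()*G).as_rotvec()
        if best is None or np.linalg.norm(rv)<np.linalg.norm(best):best=rv
    dt=R.inv().apply(np.array(xyz)-s['eef_pos'])/10
    print('t',s['clock'],'pos',np.round(s['eef_pos'],1),'rpy',np.round(s['tcp_rot'],3),'F',np.round(s['contact_force'],1),'open',round(s['opening'],3))
    print('delta cm',np.round(dt,2),'rot',np.round(best,3))
E
python3 -c "
from h import *
delta([548,342.6,345],0.15)"
```

```text
t 0.2 pos [262.7 567.  404.2] rpy [-3.141  0.     2.708] F [0.1 0.  0. ] open 1.002
delta cm [-35.32  -8.36   5.93] rot [-0.001  0.     0.987]
```

{"api": "step_arm", "payload": {"deltas": [{"translation": [-35.3, -8.36, 5.9], "rot": [0, 0, 0.987]}, {"translation": [-35.3, -8.36, 5.9], "rot": [0, 0, 0.987]}, {"translation": [-35.3, -8.36, 5.9], "rot": [0, 0, 0.987]}, {"translation": [-35.3, -8.36, 5.9], "rot": [0, 0, 0.987]}, {"translation": [-35.3, -8.36, 5.9], "rot": [0, 0, 0.987]}, {"translation": [-35.3, -8.36, 5.9], "rot": [0, 0, 0.987]}, {"translation": [-35.3, -8.36, 5.9], "rot": [0, 0, 0.987]}, {"translation": [-35.3, -8.36, 5.9], "rot": [0, 0, 0.987]}], "grip": 0, "squeeze": 100}}

```text
clock: 1.2
eef_pos: [547.6, 342.9, 345.4]
tcp_rot: [-3.141, -0.0, 1.72]
contact_force: [-0.5, 0.4, 1.6]
opening: 1.0
```

```bash
python3 -c "
from h import *
delta([548,342.6,278],0.15)
d=grab('scene','s1.png');a=cv2.imread('pics/s1.png');cv2.imwrite('pics/s1z.png',cv2.resize(a[60:220,230:400],None,fx=3.6,fy=3.6,interpolation=cv2.INTER_CUBIC))"
```

```text
t 1.2 pos [547.6 342.9 345.4] rpy [-3.141 -0.     1.72 ] F [-0.5  0.4  1.6] open 1.0
delta cm [-0.04  0.04  6.74] rot [-0.001 -0.    -0.   ]
```

View pics/s1z.png

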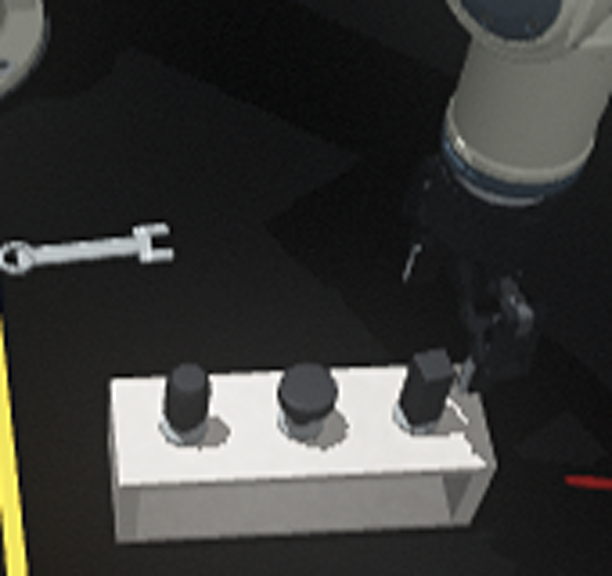

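```bash
python3 -c "
from h import *
d=grab('scene');t=grab('top','t1.png')
for z in(15,85,151,175,230,345):print(z,proj(d,[548,342.6,z]),proj(t,[548,342.6,z]))
a=cv2.imread('pics/t1.png');cv2.imwrite('pics/t1z.png',cv2.resize(a[90:250,60:260],None,fx=3.6,fy=3.6,interpolation=cv2.INTER_CUBIC))
a=cv2.imread('pics/s1.png');cv2.imwrite('pics/s1y.png',np.clip(cv2.resize(a[60:220,300:420],None,fx=3.7,fy=3.7,interpolation=cv2.INTER_CUBIC).astype(float)*3,0,255))
"
```

```text
15 (np.float64(339.7432291003796), np.float64(189.68319420497397)) (np.float64(158.43092941758874), np.float64(177.49232748275114))
85 (np.float64(344.7740867271649), np.float64(175.64643499981366)) (np.float64(152.4904761968955), np.float64(172.54291598751976))
151 (np.float64(350.06714802905293), np.float64(160.87577244064343)) (np.float64(146.15856748759393), np.float64(167.2593177855286))
175 (np.float64(352.14255036355655), np.float64(155.0835654313823)) (np.float64(143.6530383118997), np.float64(165.16628504263667))
230 (np.float64(357.2417842016355), np.float64(140.85064015214675)) (np.float64(137.44279718452663), np.float64(159.9727173216963))
345 (np.float64(369.75238394861026), np.float64(105.92181286277913)) (np.float64(121.88465561310011), np.float64(146.92474054598097))[ WARN:0@7.217] global loadsave.cpp:1063 imwrite_ Unsupported depth image for selected encoder is fallbacked to CV_8U.
```

View pics/t1z.png

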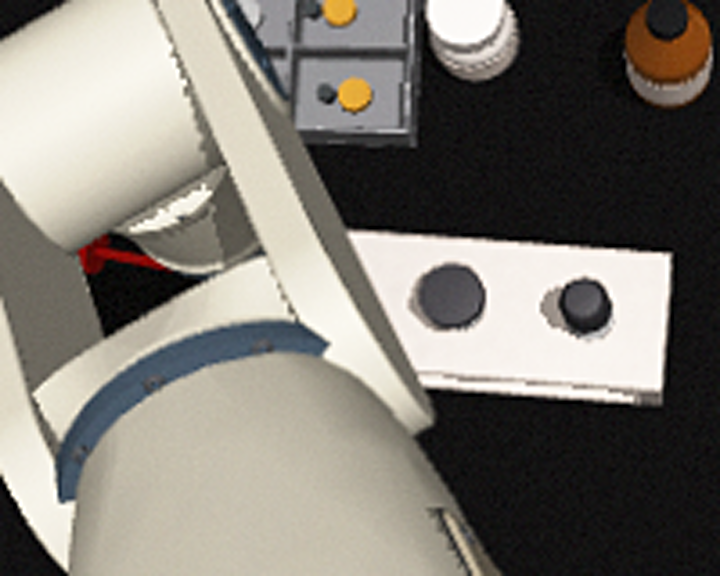

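View pics/s1y.png

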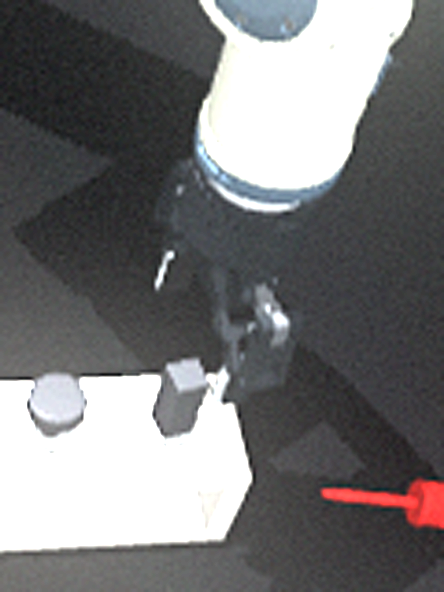

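```bash
python3 -c "
from h import *
d=grab('scene')
import numpy as np
a=cv2.imread('pics/s1.png');b=np.clip(cv2.resize(a[60:220,300:420],None,fx=3.7,fy=3.7,interpolation=cv2.INTER_CUBIC).astype(float)*6,0,255).astype('uint8')
j=np.array([np.cos(.15),np.sin(.15)]);n=np.array([-j[1],j[0]])
for sg in(-1,1):
  for z,h in((185,50),(245,50),(185,57)):
   for w in(-11,11):
    p=np.r_[np.array([547.6,342.9])+sg*h*j+w*n,z];u,v=proj(d,p);cv2.circle(b,(int((u-300)*3.7),int((v-60)*3.7)),4,(0,0,255) if h==50 else (0,255,0),1)
cv2.imwrite('pics/s1w.png',b)
"
```

```text
(no output)
```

View pics/s1w.png

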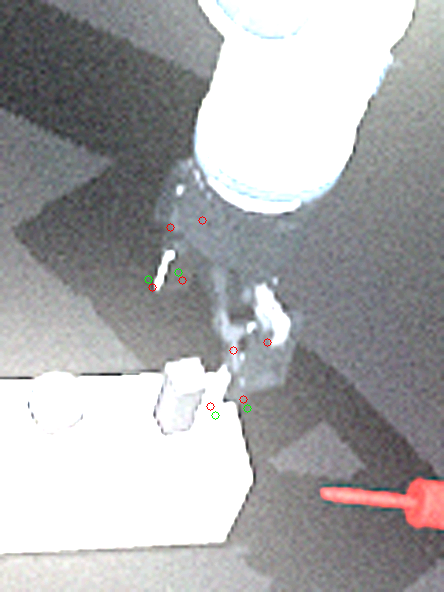

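{"api": "step_arm", "payload": {"deltas": [{"translation": [0, 0.04, 1.5], "rot": [0, 0, 0]}, {"translation": [0, 0.04, 3.0], "rot": [0, 0, 0]}, {"translation": [0, 0.04, 3.0], "rot": [0, 0, 0]}], "grip": 90}}

```text
clock: 1.78
eef_pos: [547.5, 342.7, 313.5]
tcp_rot: [-3.138, 0.001, 1.721]
contact_force: [-0.9, -0.7, 0.2]
opening: 0.648
```

```bash
python3 -c "
from h import *
delta([548,342.6,278],0.15)
d=grab('scene','s2.png');a=cv2.imread('pics/s2.png');b=np.clip(cv2.resize(a[80:200,300:420],None,fx=4.8,fy=4.8,interpolation=cv2.INTER_CUBIC).astype(float)*5,0,255).astype('uint8')
for z in (142,160):
  u,v=proj(d,[547.8,342.8,z]);cv2.circle(b,(int((u-300)*4.8),int((v-80)*4.8)),4,(0,0,255),1)
cv2.imwrite('pics/s2z.png',b)
"
```

```text
t 1.775 pos [547.5 342.7 313.5] rpy [-3.138e+00  1.000e-03  1.721e+00] F [-0.9 -0.7  0.2] open 0.648
delta cm [-0.01  0.06  3.55] rot [-0.003  0.001  0.   ]
```

View pics/s2z.png

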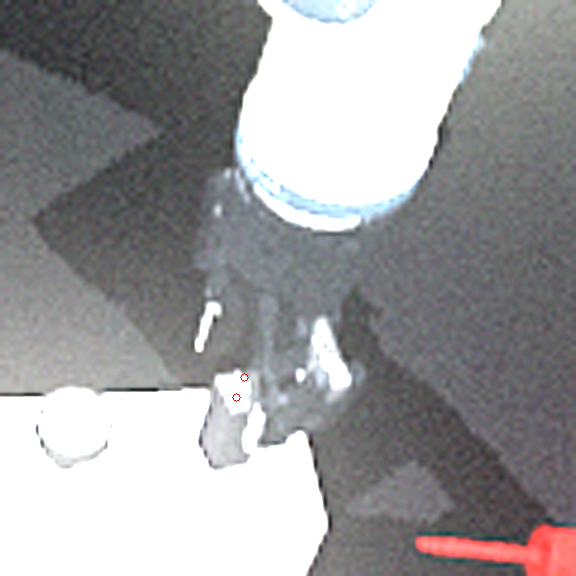

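The pads' bright edges at (205,325) and (255,430) straddle the handle top at (233,390), so I'm aligned. Next: descend and grip.

{"api": "step_arm", "payload": {"deltas": [{"translation": [0, 0.05, 1.2], "rot": [0, 0, 0]}, {"translation": [0, 0.05, 2.4], "rot": [0, 0, 0]}, {"translation": [0, 0.05, 3.55], "rot": [0, 0, 0]}, {"translation": [0, 0.05, 3.55], "rot": [0, 0, 0]}]}}

```text
clock: 2.33
eef_pos: [548.4, 342.7, 278.8]
tcp_rot: [-3.14, 0.001, 1.721]
contact_force: [-0.8, 0.4, 0.3]
opening: 0.647
```

{"api": "step_arm", "payload": {"deltas": [{"translation": [0, 0, 0], "rot": [0, 0, 0]}, {"translation": [0, 0, 0], "rot": [0, 0, 0]}, {"translation": [0, 0, 0], "rot": [0, 0, 0]}, {"translation": [0, 0, 0], "rot": [0, 0, 0]}, {"translation": [0, 0, 0], "rot": [0, 0, 0]}], "grip": 255, "squeeze": 100}}

```text
clock: 2.95
eef_pos: [549.0, 343.2, 280.8]
tcp_rot: [3.141, -0.0, 1.721]
contact_force: [0.9, 1.1, 5.5]
opening: 0.267
```

```bash
python3 -c "
from h import *
delta([548,342.6,278],0.15)
d=grab('scene','s3.png');a=cv2.imread('pics/s3.png');b=np.clip(cv2.resize(a[80:200,300:420],None,fx=4.8,fy=4.8,interpolation=cv2.INTER_CUBIC).astype(float)*5,0,255).astype('uint8')
cv2.imwrite('pics/s3z.png',b)
"
```

```text
t 2.95 pos [549.  343.2 280.8] rpy [ 3.141 -0.     1.721] F [0.9 1.1 5.5] open 0.267
delta cm [-0.04 -0.11  0.28] rot [ 0.001 -0.     0.   ]
```

View pics/s3z.png

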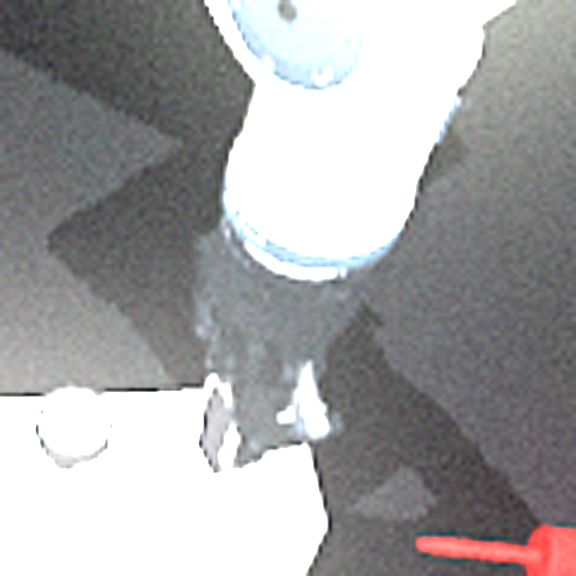

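{"api": "step_arm", "payload": {"deltas": [{"translation": [0, 0, -2], "rot": [0, 0, 0]}, {"translation": [0, 0, -5], "rot": [0, 0, 0]}, {"translation": [0, 0, -9], "rot": [0, 0, 0]}, {"translation": [0, 0, -13], "rot": [0, 0, 0]}, {"translation": [0, 0, -17.5], "rot": [0, 0, 0]}, {"translation": [0, 0, -17.5], "rot": [0, 0, 0]}]}}

```text
clock: 3.75
eef_pos: [549.2, 343.3, 460.4]
tcp_rot: [3.135, -0.003, 1.721]
contact_force: [0.3, -0.0, -1.6]
opening: 0.266
```

```bash
python3 -c "
from h import *
delta([538.0,-95,450],1.296)
d=grab('scene','s4.png');a=cv2.imread('pics/s4.png');b=np.clip(cv2.resize(a[20:200,270:440],None,fx=3.3,fy=3.3,interpolation=cv2.INTER_CUBIC).astype(float)*4,0,255).astype('uint8')
cv2.imwrite('pics/s4z.png',b)
"
```

```text
t 3.75 pos [549.2 343.3 460.4] rpy [ 3.135e+00 -3.000e-03  1.721e+00] F [ 0.3 -0.  -1.6] open 0.266
delta cm [-43.17  -7.67   0.87] rot [ 8.000e-03  1.000e-03 -1.146e+00]
```

View pics/s4z.png

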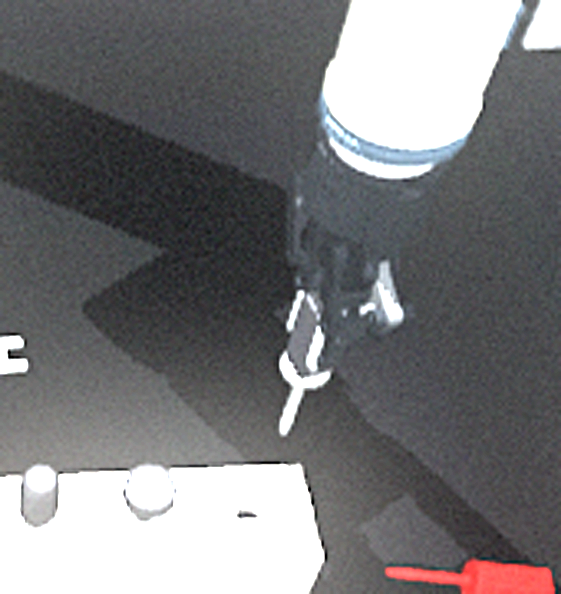

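{"api": "step_arm", "payload": {"deltas": [{"translation": [-43.2, -7.7, 0.9], "rot": [0.008, 0, -1.146]}, {"translation": [-43.2, -7.7, 0.9], "rot": [0.008, 0, -1.146]}, {"translation": [-43.2, -7.7, 0.9], "rot": [0.008, 0, -1.146]}, {"translation": [-43.2, -7.7, 0.9], "rot": [0.008, 0, -1.146]}, {"translation": [-43.2, -7.7, 0.9], "rot": [0.008, 0, -1.146]}, {"translation": [-43.2, -7.7, 0.9], "rot": [0.008, 0, -1.146]}, {"translation": [-43.2, -7.7, 0.9], "rot": [0.008, 0, -1.146]}, {"translation": [-43.2, -7.7, 0.9], "rot": [0.008, 0, -1.146]}]}}

```text
clock: 4.8
eef_pos: [536.2, -98.4, 444.9]
tcp_rot: [-3.134, -0.007, 2.864]
contact_force: [0.8, 1.8, -1.3]
opening: 0.265
```

{"api": "step_arm", "payload": {"deltas": [{"translation": [0, 0, 0], "rot": [0, 0, 0]}, {"translation": [0, 0, 0], "rot": [0, 0, 0]}]}}

```text
clock: 5.05
eef_pos: [537.1, -94.6, 445.7]
tcp_rot: [-3.136, -0.005, 2.867]
contact_force: [0.0, 0.4, -1.5]
opening: 0.267
```

```bash
python3 -c "
from h import *
delta([538.0,-95,350],1.296)"
```

```text
t 5.05 pos [537.1 -94.6 445.7] rpy [-3.136 -0.005  2.867] F [ 0.   0.4 -1.5] open 0.267
delta cm [-0.15  0.04  9.57] rot [-0.006 -0.005 -0.   ]
```

{"api": "step_arm", "payload": {"deltas": [{"translation": [-0.15, 0.04, 5], "rot": [-0.006, -0.005, 0]}, {"translation": [-0.15, 0.04, 9.5], "rot": [-0.006, -0.005, 0]}, {"translation": [-0.15, 0.04, 9.5], "rot": [-0.006, -0.005, 0]}, {"translation": [-0.15, 0.04, 9.5], "rot": [-0.006, -0.005, 0]}]}}

```text
clock: 5.55
eef_pos: [539.0, -95.4, 352.6]
tcp_rot: [-3.142, 0.002, 2.868]
contact_force: [0.4, 0.5, 0.6]
opening: 0.272
```

```bash
python3 -c "
from h import *
delta([538.0,-95,298],1.296)
d=grab('scene','s5.png');a=cv2.imread('pics/s5.png');b=np.clip(cv2.resize(a[110:280,90:250],None,fx=3.5,fy=3.5,interpolation=cv2.INTER_CUBIC).astype(float)*2,0,255).astype('uint8')
s=readout.sense()['eef_pos'];R=Ro.from_euler('xyz',readout.sense()['tcp_rot'])
for q,c in((s+R.apply([0,0,265.8]),(0,0,255)),([537.5,-95.2,45],(0,255,0))):
  u,v=proj(d,q);print(q,u,v);cv2.circle(b,(int((u-90)*3.5),int((v-110)*3.5)),3,c,1)
cv2.imwrite('pics/s5z.png',b)
d=grab('top','t5.png');a=cv2.imread('pics/t5.png');b=np.clip(cv2.resize(a[80:250,280:470],None,fx=3.5,fy=3.5,interpolation=cv2.INTER_CUBIC).astype(float)*2,0,255).astype('uint8')
cv2.imwrite('pics/t5z.png',b)
"
```

```text
t 5.55 pos [539.  -95.4 352.6] rpy [-3.142e+00  2.000e-03  2.868e+00] F [0.4 0.5 0.6] open 0.272
delta cm [0.12 0.01 5.46] rot [-0.     0.002  0.001]
[540.10264602 -95.86056292  87.38229252] 176.0481560492661 188.27553693218647
[537.5, -95.2, 45] 178.82365100840582 195.88781624341527
```

View pics/s5z.png

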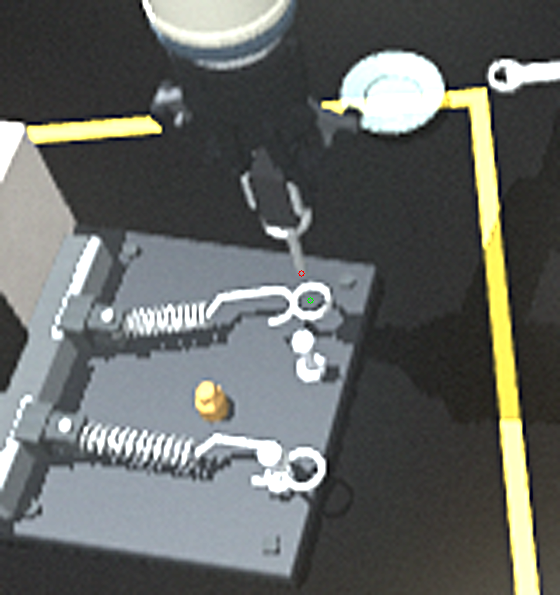

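View pics/t5z.png

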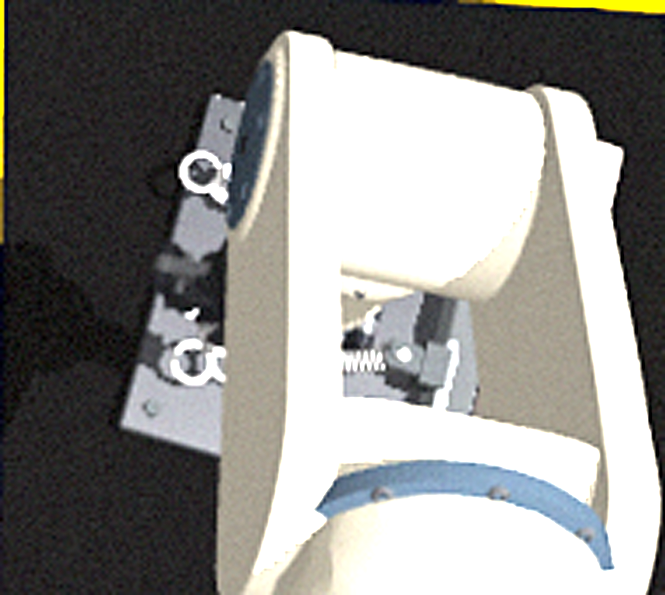

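{"api": "step_arm", "payload": {"deltas": [{"translation": [0.24, -0.06, 0], "rot": [0, 0.002, 0]}, {"translation": [0.24, -0.06, 1.5], "rot": [0, 0.002, 0]}, {"translation": [0.24, -0.06, 3], "rot": [0, 0.002, 0]}, {"translation": [0.24, -0.06, 3], "rot": [0, 0.002, 0]}]}}

```text
clock: 6.15
eef_pos: [535.0, -96.0, 319.3]
tcp_rot: [-3.141, -0.005, 2.867]
contact_force: [0.2, 0.5, -1.5]
opening: 0.265
```

```bash
python3 -c "
from h import *
delta([536.5,-95.3,298],1.296)
d=grab('scene','s6.png');a=cv2.imread('pics/s6.png');b=np.clip(cv2.resize(a[150:230,140:220],None,fx=7,fy=7,interpolation=cv2.INTER_CUBIC).astype(float)*2,0,255).astype('uint8')
s=readout.sense()['eef_pos'];R=Ro.from_euler('xyz',readout.sense()['tcp_rot'])
for q,c in((s+R.apply([0,0,265.8]),(0,0,255)),([537.5,-95.2,45],(0,255,0))):
  u,v=proj(d,q);print(q,u,v);cv2.circle(b,(int((u-140)*7),int((v-150)*7)),3,c,1)
cv2.imwrite('pics/s6z.png',b)
"
```

```text
t 6.15 pos [535.  -96.  319.3] rpy [-3.141 -0.005  2.867] F [ 0.2  0.5 -1.5] open 0.265
delta cm [-0.14  0.11  2.12] rot [-0.001 -0.005 -0.   ]
[534.53853833 -95.97391268  54.26494774] 177.97231485297885 193.14787733427514
[537.5, -95.2, 45] 178.82365100840582 195.88781624341527
```

View pics/s6z.png

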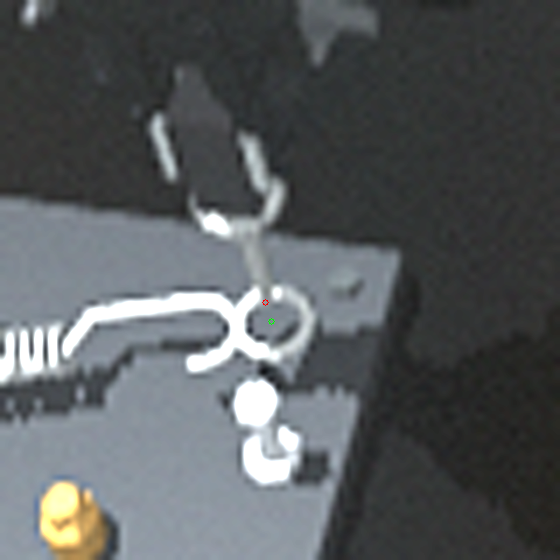

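{"api": "step_arm", "payload": {"deltas": [{"translation": [-0.19, 0.26, 0], "rot": [0, -0.003, 0]}, {"translation": [-0.19, 0.26, 0.9], "rot": [0, -0.003, 0]}, {"translation": [-0.19, 0.26, 2.1], "rot": [0, -0.003, 0]}, {"translation": [-0.19, 0.26, 2.1], "rot": [0, -0.003, 0]}, {"translation": [-0.19, 0.26, 2.1], "rot": [0, -0.003, 0]}]}}

```text
clock: 6.82
eef_pos: [538.3, -94.1, 300.0]
tcp_rot: [-3.141, 0.002, 2.867]
contact_force: [-0.1, -0.0, -1.6]
opening: 0.269
```

```bash
python3 -c "
from h import *
delta([536.5,-95.3,298],1.296)
d=grab('scene','s7.png');a=cv2.imread('pics/s7.png');b=np.clip(cv2.resize(a[150:230,140:220],None,fx=7,fy=7,interpolation=cv2.INTER_CUBIC).astype(float)*2,0,255).astype('uint8')
cv2.imwrite('pics/s7z.png',b)
"
```

```text
t 6.825 pos [538.3 -94.1 300. ] rpy [-3.141e+00  2.000e-03  2.867e+00] F [-0.1 -0.  -1.6] open 0.269
delta cm [ 0.14 -0.16  0.2 ] rot [-0.     0.002 -0.   ]
```

View pics/s7z.png

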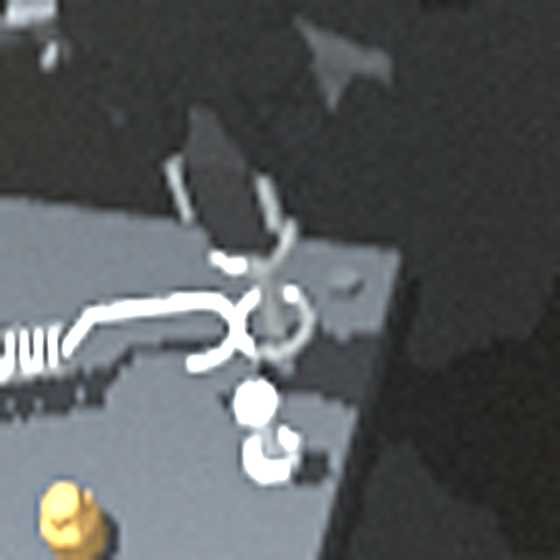

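{"api": "step_arm", "payload": {"deltas": [{"translation": [0.48, 1.44, 0], "rot": [0, 0, 0]}, {"translation": [0.95, 2.87, 0], "rot": [0, 0, 0]}, {"translation": [1.43, 4.3, 0], "rot": [0, 0, 0]}, {"translation": [1.91, 5.74, 0], "rot": [0, 0, 0]}, {"translation": [1.91, 5.74, 0], "rot": [0, 0, 0]}, {"translation": [1.91, 5.74, 0], "rot": [0, 0, 0]}]}}

```text
clock: 7.62
eef_pos: [535.4, -33.4, 300.2]
tcp_rot: [-3.14, 0.002, 2.868]
contact_force: [0.4, -6.6, -1.8]
opening: 0.273
```

```bash
python3 -c "
from h import *
delta([535.5,-33.7,298],1.296)
d=grab('scene','s8.png');a=cv2.imread('pics/s8.png');b=np.clip(cv2.resize(a[140:230,80:230],None,fx=5,fy=5,interpolation=cv2.INTER_CUBIC).astype(float)*2,0,255).astype('uint8')
cv2.imwrite('pics/s8z.png',b)
"
```

```text
t 7.625 pos [535.4 -33.4 300.2] rpy [-3.140e+00  2.000e-03  2.868e+00] F [ 0.4 -6.6 -1.8] open 0.273
delta cm [-0.01 -0.03  0.22] rot [-0.001  0.002  0.002]
```

View pics/s8z.png

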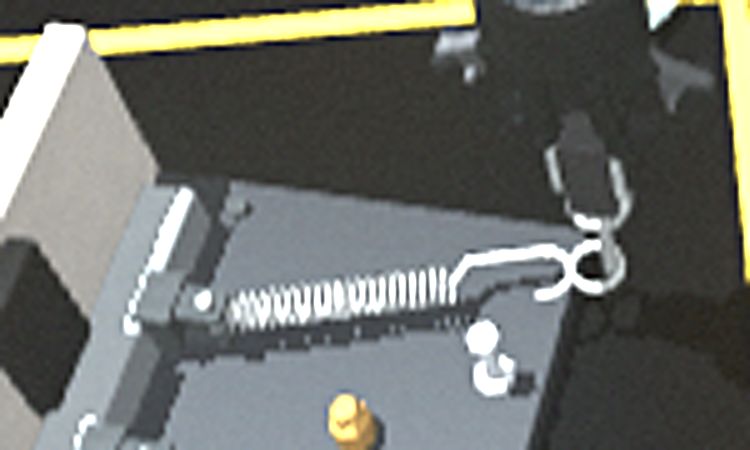

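```bash
python3 -c "
from h import *
s=readout.sense();R=Ro.from_euler('xyz',s['tcp_rot']).inv();p=s['eef_pos']
for a in np.linspace(-.041,.28,9)[1:]:
  q=np.array([544+207.5*np.sin(a),-241.5+207.5*np.cos(a),p[2]]);print(np.round(q),np.round(R.apply(q-p)/10,2))"
```

```text
[544. -34. 300.] [-0.82  0.18  0.  ]
[552. -34. 300.] [-1.62  0.39  0.  ]
[560. -35. 300.] [-2.44  0.57  0.  ]
[569. -35. 300.] [-3.26  0.71  0.01]
[577. -37. 300.] [-4.08  0.82  0.01]
[585. -38. 300.] [-4.91  0.9   0.01]
[593. -40. 300.] [-5.74  0.94  0.01]
[601. -42. 300.] [-6.58  0.95  0.01]
```

{"api": "step_arm", "payload": {"deltas": [{"translation": [-0.82, 0.18, 0], "rot": [0, 0, 0]}, {"translation": [-1.62, 0.39, 0], "rot": [0, 0, 0]}, {"translation": [-2.44, 0.57, 0], "rot": [0, 0, 0]}, {"translation": [-3.26, 0.71, 0], "rot": [0, 0, 0]}, {"translation": [-4.08, 0.82, 0], "rot": [0, 0, 0]}, {"translation": [-4.91, 0.9, 0], "rot": [0, 0, 0]}, {"translation": [-5.74, 0.94, 0], "rot": [0, 0, 0]}, {"translation": [-6.58, 0.95, 0], "rot": [0, 0, 0]}]}}

```text
clock: 8.68
eef_pos: [601.1, -42.5, 300.0]
tcp_rot: [-3.14, 0.0, 2.868]
contact_force: [-2.2, -5.7, -0.4]
opening: 0.272
```

{"api": "step_arm", "payload": {"deltas": [{"translation": [0, 0, 0], "rot": [0, 0, 0]}, {"translation": [0, 0, 0], "rot": [0, 0, 0]}]}}

```text
clock: 8.93
eef_pos: [600.9, -42.5, 299.9]
tcp_rot: [-3.14, 0.0, 2.867]
contact_force: [-1.9, -5.8, -0.4]
opening: 0.27
```

```bash
python3 -c "
from h import *
delta([544+170*.271,-241.5+170*.963,298],1.296)
d=grab('scene','s9.png');a=cv2.imread('pics/s9.png');b=np.clip(cv2.resize(a[140:230,80:230],None,fx=5,fy=5,interpolation=cv2.INTER_CUBIC).astype(float)*2,0,255).astype('uint8')
cv2.imwrite('pics/s9z.png',b)
"
```

```text
t 8.925 pos [600.9 -42.5 299.9] rpy [-3.14   0.     2.867] F [-1.9 -5.8 -0.4] open 0.27
delta cm [ 0.09 -3.69  0.2 ] rot [-0.002  0.     0.001]
```

View pics/s9z.png

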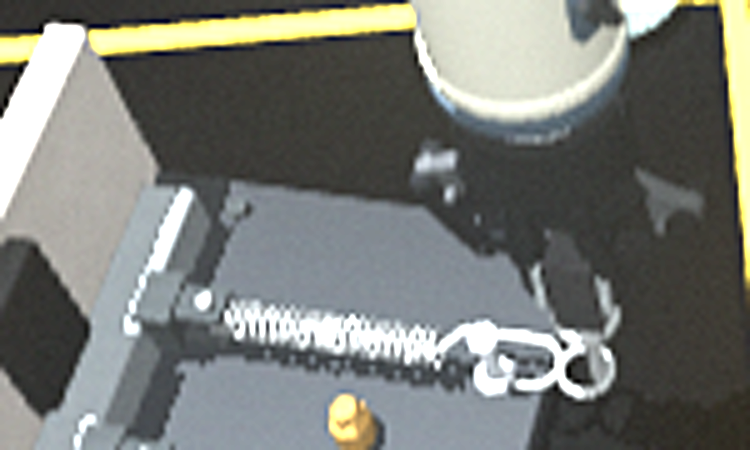

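{"api": "step_arm", "payload": {"deltas": [{"translation": [0.03, -1.0, 0], "rot": [0, 0, 0]}, {"translation": [0.05, -2.0, 0], "rot": [0, 0, 0]}, {"translation": [0.07, -3.0, 0], "rot": [0, 0, 0]}, {"translation": [0.07, -3.0, 0], "rot": [0, 0, 0]}, {"translation": [0.07, -3.0, 0], "rot": [0, 0, 0]}]}}

```text
clock: 9.6
eef_pos: [592.5, -71.1, 300.3]
tcp_rot: [-3.141, 0.002, 2.866]
contact_force: [-0.4, -2.6, -1.3]
opening: 0.268
```

```bash
python3 -c "
from h import *
delta([544+170*.271,-241.5+170*.963,298],1.296)
d=grab('scene','s10.png');a=cv2.imread('pics/s10.png');b=np.clip(cv2.resize(a[140:230,80:230],None,fx=5,fy=5,interpolation=cv2.INTER_CUBIC).astype(float)*2,0,255).astype('uint8')
cv2.imwrite('pics/s10z.png',b)
"
```

```text
t 9.6 pos [592.5 -71.1 300.3] rpy [-3.141e+00  2.000e-03  2.866e+00] F [-0.4 -2.6 -1.3] open 0.268
delta cm [ 0.05 -0.71  0.23] rot [-0.     0.002 -0.   ]
```

View pics/s10z.png

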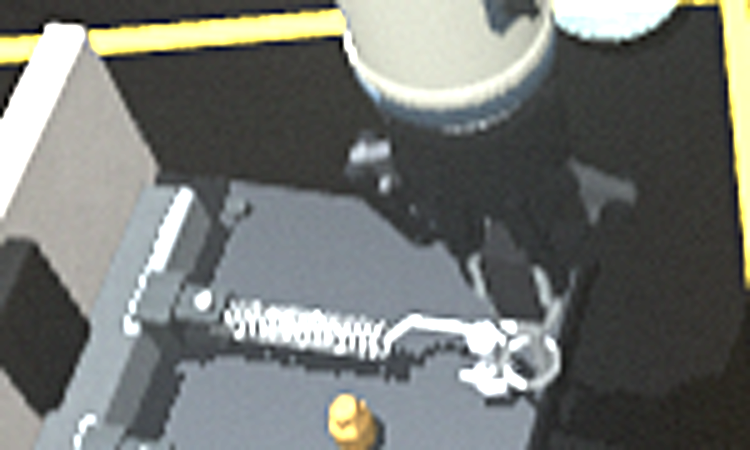

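{"api": "step_arm", "payload": {"deltas": [{"translation": [0.02, -0.3, 0], "rot": [0, 0, 0]}, {"translation": [0.04, -0.65, 0], "rot": [0, 0, 0]}, {"translation": [0.04, -0.65, 0], "rot": [0, 0, 0]}, {"translation": [0.04, -0.65, 0], "rot": [0, 0, 0]}]}}

```text
clock: 10.15
eef_pos: [590.4, -77.1, 300.2]
tcp_rot: [-3.142, 0.002, 2.867]
contact_force: [-0.3, 0.1, -1.1]
opening: 0.267
```

```bash
python3 -c "
from h import *
delta([544+170*.271,-241.5+170*.963,298],1.296)
d=grab('scene','s11.png');a=cv2.imread('pics/s11.png');b=np.clip(cv2.resize(a[180:230,140:220],None,fx=9,fy=9,interpolation=cv2.INTER_CUBIC).astype(float)*1.5,0,255).astype('uint8')
cv2.imwrite('pics/s11z.png',b)
"
```

```text
t 10.15 pos [590.4 -77.1 300.2] rpy [-3.142e+00  2.000e-03  2.867e+00] F [-0.3  0.1 -1.1] open 0.267
delta cm [ 0.02 -0.08  0.22] rot [-0.     0.002 -0.   ]
```

View pics/s11z.png

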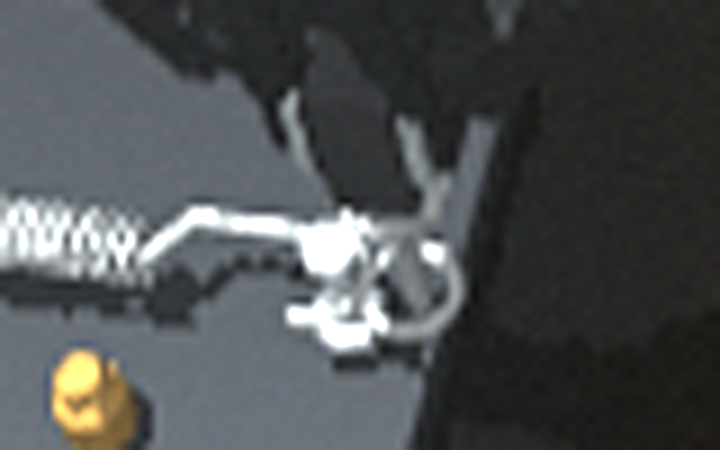

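The force has gone to zero and the bend sits on the post. Lifting straight out.

{"api": "step_arm", "payload": {"deltas": [{"translation": [0, 0, -1.5], "rot": [0, 0, 0]}, {"translation": [0, 0, -4], "rot": [0, 0, 0]}, {"translation": [0, 0, -8], "rot": [0, 0, 0]}, {"translation": [0, 0, -12], "rot": [0, 0, 0]}, {"translation": [0, 0, -16], "rot": [0, 0, 0]}, {"translation": [0, 0, -16], "rot": [0, 0, 0]}]}}

```text
clock: 10.95
eef_pos: [590.8, -77.1, 465.0]
tcp_rot: [3.141, 0.009, 2.867]
contact_force: [0.4, -0.2, -1.0]
opening: 0.271
```

```bash
python3 -c "
from h import *
delta([549,343.2,458],.15)
d=grab('scene','s12.png');a=cv2.imread('pics/s12.png');b=np.clip(cv2.resize(a[100:240,80:260],None,fx=4.2,fy=4.2,interpolation=cv2.INTER_CUBIC).astype(float)*1.5,0,255).astype('uint8')
cv2.imwrite('pics/s12z.png',b)
"
```

```text
t 10.95 pos [590.8 -77.1 465. ] rpy [3.141 0.009 2.867] F [ 0.4 -0.2 -1. ] open 0.271
delta cm [15.43 39.32  0.59] rot [0.006 0.008 1.146]
```

View pics/s12z.png

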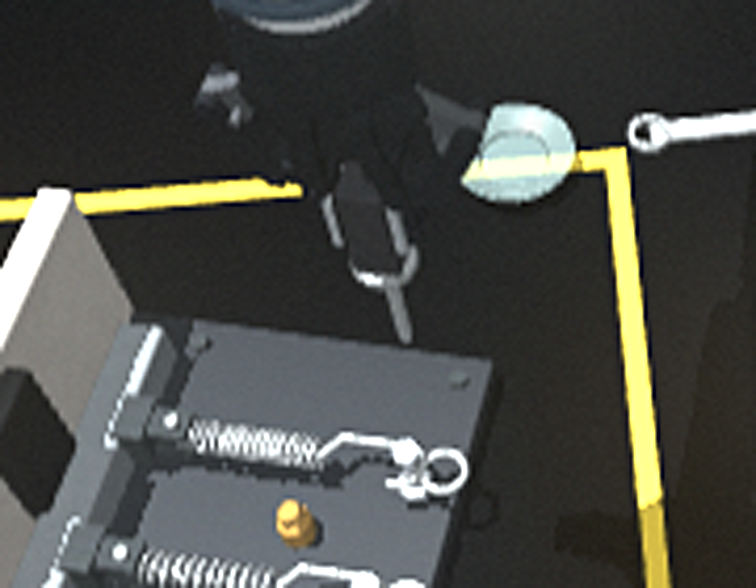

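The spring is hooked, with its eye at about (445,472) next to the post head. Returning to the rack.

{"api": "step_arm", "payload": {"deltas": [{"translation": [15.4, 39.3, 0.5], "rot": [0.006, 0.008, 1.146]}, {"translation": [15.4, 39.3, 0.5], "rot": [0.006, 0.008, 1.146]}, {"translation": [15.4, 39.3, 0.5], "rot": [0.006, 0.008, 1.146]}, {"translation": [15.4, 39.3, 0.5], "rot": [0.006, 0.008, 1.146]}, {"translation": [15.4, 39.3, 0.5], "rot": [0.006, 0.008, 1.146]}, {"translation": [15.4, 39.3, 0.5], "rot": [0.006, 0.008, 1.146]}, {"translation": [15.4, 39.3, 0.5], "rot": [0.006, 0.008, 1.146]}, {"translation": [15.4, 39.3, 0.5], "rot": [0.006, 0.008, 1.146]}]}}

```text
clock: 12.0
eef_pos: [547.2, 346.5, 453.1]
tcp_rot: [-3.132, -0.002, 1.724]
contact_force: [-0.0, -0.7, -0.7]
opening: 0.27
```

{"api": "step_arm", "payload": {"deltas": [{"translation": [0, 0, 0], "rot": [0, 0, 0]}, {"translation": [0, 0, 0], "rot": [0, 0, 0]}, {"translation": [0, 0, 0], "rot": [0, 0, 0]}]}}

```text
clock: 12.38
eef_pos: [548.9, 341.6, 454.9]
tcp_rot: [-3.134, -0.002, 1.719]
contact_force: [-0.3, 0.3, -1.2]
opening: 0.275
```

```bash
python3 -c "
from h import *
delta([549,343.2,363],.15)"
```

```text
t 12.375 pos [548.9 341.6 454.9] rpy [-3.134e+00 -2.000e-03  1.719e+00] F [-0.3  0.3 -1.2] open 0.275
delta cm [0.13 0.1  9.19] rot [-0.007 -0.002 -0.001]
```

{"api": "step_arm", "payload": {"deltas": [{"translation": [0.13, 0.07, 4], "rot": [-0.007, -0.002, 0]}, {"translation": [0.13, 0.07, 9.0], "rot": [-0.007, -0.002, 0]}, {"translation": [0.13, 0.07, 9.0], "rot": [-0.007, -0.002, 0]}, {"translation": [0.13, 0.07, 9.0], "rot": [-0.007, -0.002, 0]}, {"translation": [0.13, 0.07, 9.0], "rot": [-0.007, -0.002, 0]}]}}

```text
clock: 13.0
eef_pos: [549.2, 344.7, 367.4]
tcp_rot: [3.138, -0.002, 1.721]
contact_force: [-0.4, 0.2, -1.2]
opening: 0.27
```

```bash
python3 -c "
from h import *
delta([549,343.2,340],.15)
d=grab('scene','s13.png');a=cv2.imread('pics/s13.png');b=np.clip(cv2.resize(a[100:210,290:400],None,fx=5.3,fy=5.3,interpolation=cv2.INTER_CUBIC).astype(float)*1.5,0,255).astype('uint8')
s=readout.sense()['eef_pos'];R=Ro.from_euler('xyz',readout.sense()['tcp_rot'])
for q,c in((s+R.apply([0,0,265.8]),(0,0,255)),([548,342.6,85],(0,255,0))):
  u,v=proj(d,q);print(q,u,v);cv2.circle(b,(int((u-290)*5.3),int((v-100)*5.3)),3,c,1)
cv2.imwrite('pics/s13z.png',b)
"
```

```text
t 13.0 pos [549.2 344.7 367.4] rpy [ 3.138e+00 -2.000e-03  1.721e+00] F [-0.4  0.2 -1.2] open 0.27
delta cm [-0.15 -0.05  2.74] rot [ 0.003 -0.002 -0.   ]
[549.68041021 345.190366   101.31524407] 347.16282699914103 172.5881722403101
[548, 342.6, 85] 344.7740867271649 175.64643499981366
```

View pics/s13z.png

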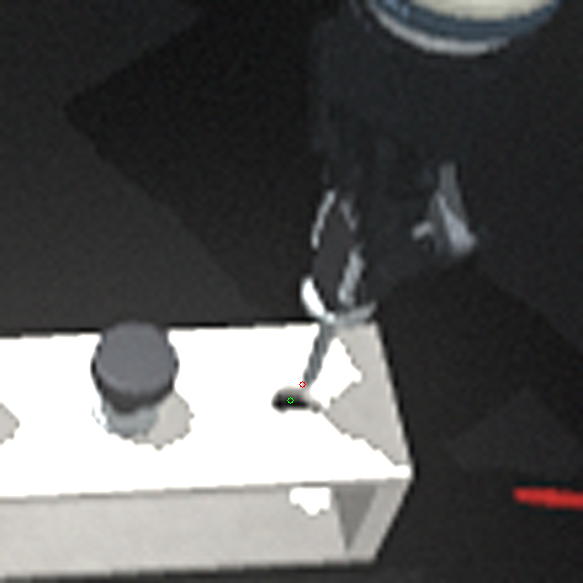

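{"api": "step_arm", "payload": {"deltas": [{"translation": [-0.38, -0.18, 0.3], "rot": [0.003, -0.002, 0]}, {"translation": [-0.38, -0.18, 0.6], "rot": [0.003, -0.002, 0]}, {"translation": [-0.38, -0.18, 0.6], "rot": [0.003, -0.002, 0]}, {"translation": [-0.38, -0.18, 0.6], "rot": [0.003, -0.002, 0]}, {"translation": [-0.38, -0.18, 0.6], "rot": [0.003, -0.002, 0]}]}}

```text
clock: 13.68
eef_pos: [547.2, 340.5, 358.8]
tcp_rot: [-3.138, 0.002, 1.721]
contact_force: [0.1, 0.3, -0.9]
opening: 0.27
```

```bash
python3 -c "
from h import *
delta([549,343.2,340],.15)
d=grab('scene','s14.png');a=cv2.imread('pics/s14.png');b=np.clip(cv2.resize(a[120:210,300:390],None,fx=6.5,fy=6.5,interpolation=cv2.INTER_CUBIC).astype(float)*1.5,0,255).astype('uint8')
s=readout.sense()['eef_pos'];R=Ro.from_euler('xyz',readout.sense()['tcp_rot'])
for q,c in((s+R.apply([0,0,265.8]),(0,0,255)),([548,342.6,s[2]-265.8],(255,0,0)),([548,342.6,85],(0,255,0))):
  u,v=proj(d,q);print(q,u,v);cv2.circle(b,(int((u-300)*6.5),int((v-120)*6.5)),3,c,1)
cv2.imwrite('pics/s14z.png',b)
"
```

```text
t 13.675 pos [547.2 340.5 358.8] rpy [-3.138e+00  2.000e-03  1.721e+00] F [ 0.1  0.3 -0.9] open 0.27
delta cm [0.24 0.23 1.88] rot [-0.003  0.002  0.   ]
[546.39800326 339.9152924   93.0453624 ] 344.2366409016145 173.5167157778648
[548, 342.6, np.float64(93.04356903866869)] 345.38880964827194 173.93112928702638
[548, 342.6, 85] 344.7740867271649 175.64643499981366
```

View pics/s14z.png

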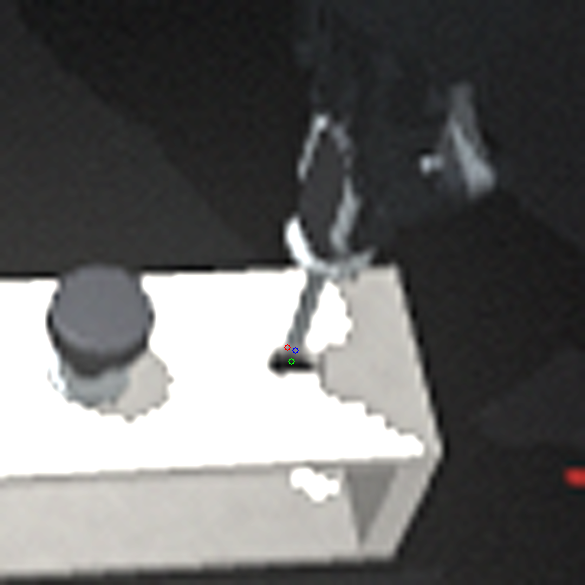

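{"api": "step_arm", "payload": {"deltas": [{"translation": [0, 0, 0.8], "rot": [0, 0, 0]}, {"translation": [0, 0, 1.6], "rot": [0, 0, 0]}, {"translation": [0, 0, 2.4], "rot": [0, 0, 0]}, {"translation": [0, 0, 2.4], "rot": [0, 0, 0]}]}}

```text
clock: 14.22
eef_pos: [546.8, 340.2, 333.7]
tcp_rot: [-3.137, 0.003, 1.721]
contact_force: [-0.4, -0.1, -2.1]
opening: 0.268
```

```bash
python3 -c "
from h import *
delta([548.3,342,287],.15)
d=grab('scene','s15.png');a=cv2.imread('pics/s15.png');b=np.clip(cv2.resize(a[120:210,300:390],None,fx=6.5,fy=6.5,interpolation=cv2.INTER_CUBIC).astype(float)*1.5,0,255).astype('uint8')
cv2.imwrite('pics/s15z.png',b)
"
```

```text
t 14.225 pos [546.8 340.2 333.7] rpy [-3.137e+00  3.000e-03  1.721e+00] F [-0.4 -0.1 -2.1] open 0.268
delta cm [0.17 0.2  4.67] rot [-0.005  0.003 -0.   ]
```

View pics/s15z.png

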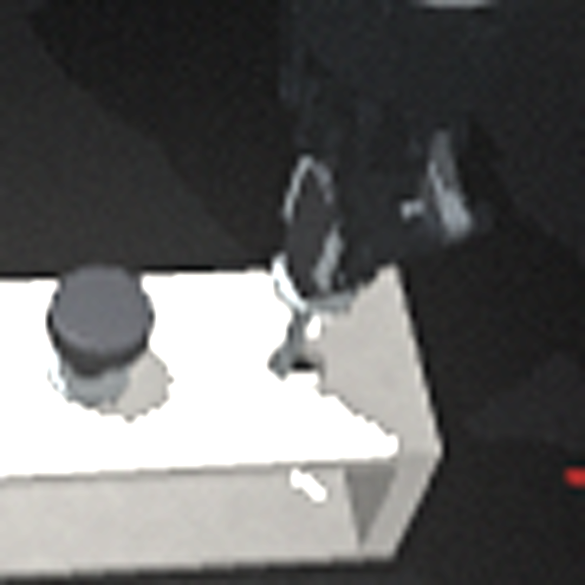

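{"api": "step_arm", "payload": {"deltas": [{"translation": [0.25, 0.15, 0.3], "rot": [-0.005, 0.003, 0]}, {"translation": [0.25, 0.15, 1.2], "rot": [-0.005, 0.003, 0]}, {"translation": [0.25, 0.15, 2.2], "rot": [-0.005, 0.003, 0]}, {"translation": [0.25, 0.15, 3.2], "rot": [-0.005, 0.003, 0]}, {"translation": [0.25, 0.15, 4.2], "rot": [-0.005, 0.003, 0]}, {"translation": [0.25, 0.15, 4.6], "rot": [-0.005, 0.003, 0]}, {"translation": [0.25, 0.15, 4.6], "rot": [-0.005, 0.003, 0]}]}}

```text
clock: 15.15
eef_pos: [548.0, 342.9, 288.4]
tcp_rot: [3.14, -0.001, 1.721]
contact_force: [0.8, 0.2, -1.4]
opening: 0.272
```

```bash
python3 -c "
from h import *
delta([548.3,342.6,281],.15)
d=grab('scene','s16.png');a=cv2.imread('pics/s16.png');b=np.clip(cv2.resize(a[120:210,300:390],None,fx=6.5,fy=6.5,interpolation=cv2.INTER_CUBIC).astype(float)*1.5,0,255).astype('uint8')
cv2.imwrite('pics/s16z.png',b)
"
```

```text
t 15.15 pos [548.  342.9 288.4] rpy [ 3.140e+00 -1.000e-03  1.721e+00] F [ 0.8  0.2 -1.4] open 0.272
delta cm [-0.04  0.02  0.74] rot [ 0.001 -0.001  0.   ]
```

View pics/s16z.png

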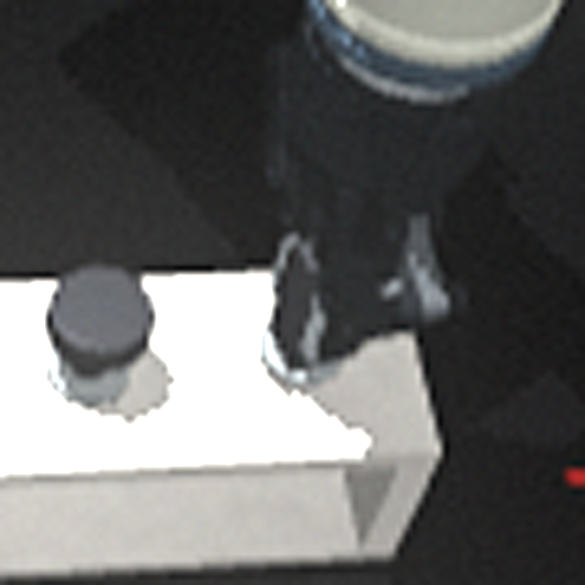

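Nearly seated. Lowering in small steps until contact shows.

{"api": "step_arm", "payload": {"deltas": [{"translation": [0, 0, 0.3], "rot": [0, 0, 0]}, {"translation": [0, 0, 0.6], "rot": [0, 0, 0]}, {"translation": [0, 0, 0.6], "rot": [0, 0, 0]}]}}

```text
clock: 15.58
eef_pos: [547.9, 342.9, 282.6]
tcp_rot: [3.14, -0.001, 1.721]
contact_force: [-0.6, -0.3, -2.3]
opening: 0.271
```

{"api": "step_arm", "payload": {"deltas": [{"translation": [0, 0, 0.1], "rot": [0, 0, 0]}, {"translation": [0, 0, 0.1], "rot": [0, 0, 0]}]}}

```text
clock: 15.82
eef_pos: [548.0, 343.0, 281.8]
tcp_rot: [3.14, -0.001, 1.721]
contact_force: [0.5, -0.2, -1.6]
opening: 0.27
```

{"api": "step_arm", "payload": {"deltas": [{"translation": [0, 0, 0.1], "rot": [0, 0, 0]}, {"translation": [0, 0, 0.1], "rot": [0, 0, 0]}]}}

```text
clock: 16.08
eef_pos: [548.1, 343.0, 280.8]
tcp_rot: [3.14, -0.001, 1.721]
contact_force: [0.2, -0.2, -0.9]
opening: 0.274
```

{"api": "step_arm", "payload": {"deltas": [{"translation": [0, 0, 0.1], "rot": [0, 0, 0]}, {"translation": [0, 0, 0.1], "rot": [0, 0, 0]}]}}

```text
clock: 16.32
eef_pos: [548.1, 343.0, 280.8]
tcp_rot: [3.14, -0.001, 1.721]
contact_force: [-3.0, -1.3, 7.5]
opening: 0.269
```

Seated at exactly the original height, with contact force showing. Releasing and rising.

{"api": "step_arm", "payload": {"deltas": [{"translation": [0, 0, 0], "rot": [0, 0, 0]}, {"translation": [0, 0, 0], "rot": [0, 0, 0]}, {"translation": [0, 0, 0], "rot": [0, 0, 0]}, {"translation": [0, 0, 0], "rot": [0, 0, 0]}], "grip": 60}}

```text
clock: 16.82
eef_pos: [548.0, 343.0, 279.7]
tcp_rot: [3.14, -0.001, 1.721]
contact_force: [0.6, -0.2, -0.4]
opening: 0.764
```

{"api": "step_arm", "payload": {"deltas": [{"translation": [0, 0, -1.5], "rot": [0, 0, 0]}, {"translation": [0, 0, -4], "rot": [0, 0, 0]}, {"translation": [0, 0, -8], "rot": [0, 0, 0]}, {"translation": [0, 0, -13], "rot": [0, 0, 0]}, {"translation": [0, 0, -18], "rot": [0, 0, 0]}, {"translation": [0, 0, -18], "rot": [0, 0, 0]}]}}

```text
clock: 17.58
eef_pos: [548.4, 343.1, 466.0]
tcp_rot: [3.131, -0.005, 1.721]
contact_force: [0.8, -0.0, -1.0]
opening: 0.763
```

{"api": "step_arm", "payload": {"deltas": [{"translation": [20, -10, 0], "rot": [0, 0, 0]}, {"translation": [20, -10, 0], "rot": [0, 0, 0]}, {"translation": [20, -10, 0], "rot": [0, 0, 0]}, {"translation": [20, -10, 0], "rot": [0, 0, 0]}, {"translation": [20, -10, 0], "rot": [0, 0, 0]}, {"translation": [20, -10, 0], "rot": [0, 0, 0]}]}}

```text
clock: 18.32
eef_pos: [419.1, 525.0, 459.5]
tcp_rot: [3.14, -0.0, 1.721]
contact_force: [0.0, -0.7, -0.3]
opening: 0.77
```

```bash
python3 -c "
from h import *
print(readout.sense()['contact_force'],readout.sense()['clock'])
grab('scene','s17.png');grab('top','t17.png')
a=cv2.imread('pics/t17.png');s=cv2.imread('pics/s17.png')
r=lambda m,h:cv2.resize(m,(int(m.shape[1]*h/m.shape[0]),h),interpolation=cv2.INTER_CUBIC)
cv2.imwrite('pics/e.png',np.vstack([np.hstack([r(a[140:210,120:255],200),r(s[145:215,250:380],200)]),np.hstack([r(a[100:235,310:465],340),r(s[170:280,70:210],340)])[:,:757]]) if 0 else np.hstack([r(a[100:235,310:465],330),r(s[170:280,70:210],330)]))
cv2.imwrite('pics/e2.png',np.hstack([r(a[140:210,120:255],200),r(s[145:215,250:380],200)]))
"
```

```text
[ 0.02645554 -0.71343727 -0.347233  ] 18.325
```

View pics/e.png

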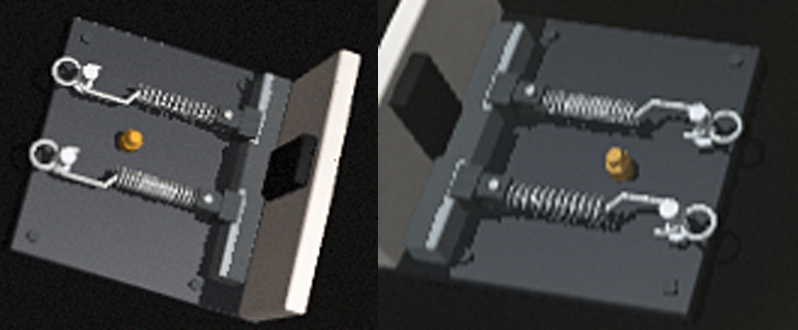

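View pics/e2.png

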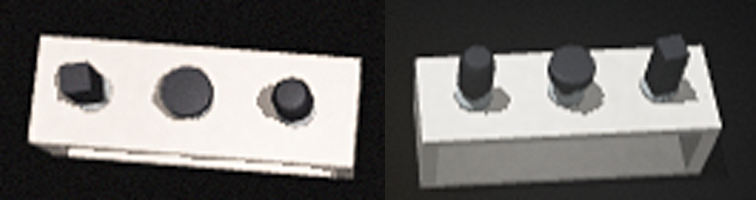

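```bash
python3 -c "
from h import *
t=grab('top')
e=onz(t,310+44.5/2.444-.3,100+155.5/2.444-.3,45)[:2];p=np.array([584.,-99.6]);u=np.array([.271,.963])
print(e,'y',(e-p)@u,'x',(e-p)@[u[1],-u[0]],'r',np.linalg.norm(e-[544,-241.5]))
print(readout.sense()['qvel'].round(3),readout.sense()['clock']);print(ticket.sign_off())"
```

```text
[587.61633894 -79.91414304] y 19.937508106242163 x -1.8523328419732912 r 167.36897619447433
[ 0.    -0.    -0.003  0.002 -0.     0.003] 18.475
the job is handed in; nothing more can be done
None
```

I took the puller from the rack and put its tip in the pull eye. I then stretched the spring, swung it into line and let it draw back onto its anchor post. The puller is back in its own rack hole, and I handed the job in at about 18.5 s.

What the checks showed:
- **Stretch:** the pull read 6.6 N, which works out to about 57 mm. The hand motion was planned for 54 mm; both are within 43 to 65 mm.
- **Hooked:** at the end the eye centre measured 20 mm beyond the post axis and 2 mm off its line. It sat 167 mm from the pivot, a stretch of about 20 mm. Both views show it hooked like its neighbour.
- **Puller:** its collar met the rack at the same gripper height as at the grasp (280.8 mm). Both views show it upright in its hole. I did not measure its final position or angle further.
- **Robot:** it was clear of everything and at rest.

On the return, the tip was about 4 mm off the hole before lowering. I corrected that twice from the camera, and no sideways force showed as it went in.

No check failed. Measurements from the two cameras differed by up to about 3 mm.

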